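# Index the rod blank to the third stop under a closed guard

### The arm

A 6-joint arm with a two-finger parallel gripper is mounted at the origin on the work surface. World frame = base frame: x ahead of the robot, y to its left, z up, the work surface at z = 0. Lengths are in m, angles in degrees, forces in N, time in s.
With the tool pointing down it reaches from about 0.3 to 0.75 m from the base axis. Payload 8.5 kg.
Tool frame: the origin (TCP) lies midway between the tips of the shut fingers; the grasp point (between the pads) lies behind it (grasp_offset is the z of the grasp point in the tool frame, in m); z points along the fingers, y is the direction in which the jaws open and shut (so a half turn about z gives the same grasp; the last joint's range is limited). The gripper opens to 85 mm and grips with 20 to 120 N. Pads are 22 mm wide; open, the fingers measure 114 mm over their backs; the gripper's body (76 mm by 85 mm) begins 54 mm behind the grasp point. The pads swing forward as they close: fully open they stand 13 mm farther back than shut.
Start: joints at [51.549, 21.807, 74.336, -0, 83.858, -12.336], TCP at [0.242, 0.494, 0.231] pointing down, gripper open.
Joint ranges: [-178.18, 178.18], [-50.72, 133.34], [12.68, 142.11], [-81.47, 261.47], [9.98, 163.14], [-165.26, 165.26]. Speed limits (degrees/s): [136.94, 136.94, 180, 180, 180, 180].

### API

Orientations are given as a 3x3 rotation matrix whose columns are the frame's x, y, z axes.
In Python, from rig import * gives the robot as it stands.
- The arm moves only by the shell command python3 -m pendant 'ROWS' [FORCE]. ROWS is JSON, one flat list of numbers, 7 for each row, row after row: the finger opening in mm, from 0 to 85.4, then the shift along the tool's x, y, z in units of 50 mm (1.0 is 50 mm), then the turn, a rotation vector about the tool's x, y, z in units of 8 degrees (1.0 is 8 degrees). In form: [hand, dx, dy, dz, wx, wy, wz, hand, dx, dy, dz, wx, wy, wz, ...]. A call has 1 to 12 rows; each row shifts and turns the commanded pose from where the row before left it, along the tool's axes as they then stand; what a row does not reach is not made up. A row lasts 1/10 s, in which the tool goes at most 50 mm and 8.59 degrees, less where a joint would pass 70% of its speed; a pose out of reach is approached as far as the arm can. A call is refused whole if a number of a shift passes 1 or a number of a turn 1, either way. A call with a gripper value outside its range is refused whole. The fingers move at their own pace and stop on an object; FORCE is the grip in N (left out, the last holds). Time passes only in rows, so rows that do not move let the fingers close. It gives the time, the measured TCP pose, the force and the opening at its end, in the units of the state.
- observe(): the state, without advancing time (a new reading comes with each control period).
- get_image(name): name is "scene" or "side" or "wrist"; returns a dict with "frame" (420x560x3 uint8, red, green, blue), "depth" (420x560 float32, m along the optical axis (not along the pixel's ray), 0 where there is no reading), "K" (3x3 intrinsics, pixels), "rvec" (rotation vector, rad) and "tvec" (3), from world to camera coordinates, as OpenCV has them. Camera axes: x right, y down, z forward; pixel columns grow to the right and rows downward; lengths in m; the calibration is good to about 2 mm. A picture is of the moment at which its call begins.
- close_job(): hands the job in, once; it reports no verdict.
The state is a dict: "time_s": time; "q": joint angles; "qvel": joint speeds; "joint_efforts": joint torques, N m; "position": TCP position; "tool_rot": TCP orientation; "ft_force": force on the tool from outside, world axes, zero at the start; "wrist_torque": the same for the moment, N m; "grip_width": finger opening in m.
Only numpy, scipy, OpenCV 4.12 (cv2) and the standard library are available. Lean on these libraries where they do the work, as an engineer would, in place of code of your own. Each camera call takes 0.05 s, during which the arm holds its last target.

### The job

On the rod-wrapping stand, first lower the hinged guard gently all the way down onto its stops, without dropping or slamming it. Then turn the index knob on the grey head clockwise (seen from above), counting three clicks from its start stop, and hold it at the third stop without running on towards the fourth: the knob is sprung and runs back when let go, so finish still gripping it there, with the guard down. Leave the other things on the bench where they are.

Things in the scene. Friction and masses are not known exactly. Their poses are not given: they have to be found in the camera images.
- stand: rod-wrapping stand, fixed; origin on the table, z up, x away from the robot across the rod, y along the rod. Base plate x -40..130, y -200..200 mm, 14 thick. Rod blank 12 mm thick, axis x 20, z 55, y -60..280 mm, turns with the knob. Guard at y 90. Grey index head 100 x 100, top at 90 mm, centred x 20, y -110, knob on its top. Its position and yaw (up to 0.3 rad) vary.
- guard (a joint): angle of the hinged guard: 0 = fully down, level, on its stops; 1.57 = upright; 1.75 = farthest open. It starts open between 1.2 and 1.5. About 0.25 kg; hinge friction (about 0.11 N m) holds it where it is steeper than about 1.15 rad, below that it falls shut unless carried.
- guard_hinge (a point): middle of the guard's hinge axis, 85 mm above the table, at x 90, y 90 mm of the stand; the axis runs along the stand's y. At guard angle a the handle's axis lies 160 mm x cos(a) from here towards the stand's -x and 160 mm x sin(a) above.
- guard_handle (a point): middle of the guard's handle: round steel cross bar 14 mm thick along the stand's y, 70 mm clear between two 6 mm side bars, its axis 65 mm from the sheet panel's edge, so fingers pass on both sides. Its x axis points to the hinge. Gripped across, it can turn between the pads as the guard swings.
- index_knob (a joint): angle turned clockwise seen from above: 0 = start stop, where it begins. Stops click every 20 deg (0.349 rad): the third is at 1.047; hard end 1.8. A spring pushes back with 0.14 (start) to 0.17 N m (third stop); notches add, then take away, up to 0.12 N m (most resistance a quarter of the way to the next stop, least at three quarters), too shallow to hold against the spring.
- knob_grip (a point): on the knob's upright axis, 120 mm above the table, where to grip. Black flange 52 mm wide, top at 98 mm above the table; on it a grip bar 46 mm long, 14 thick, 98 to 134 mm up. Its x axis lies along the bar and turns with it: 30 deg anticlockwise (from above) of the stand's x at the start stop, 30 deg clockwise at the third. A pale line on top marks its -x half, on the robot's side.
- spool_blue: blue plastic thread spool, 36 mm wide, 42 mm tall, standing on the stand's base plate behind the index head; not part of the job. Origin at its underside's centre.
- spool_white: white plastic thread spool, 36 mm wide, 42 mm tall, standing on the table on the robot's side of the stand; not part of the job. Origin at its underside's centre.
- tape_roll: roll of paper tape lying flat, 104 mm outside, 24 mm tall; not part of the job. Origin at its underside's centre.
- finish_bottle: small amber bottle, 38 mm wide, 85 mm tall; not part of the job. Origin at its underside's centre.
- bench_brush: hand brush lying on the table beyond the stand; not part of the job. Origin at its underside's centre.
- cork_grip: upright cork cylinder, 29 mm wide, 90 mm tall; not part of the job. Origin at its underside's centre.
- parts_cup: white ceramic cup, 68 mm wide, 50 mm tall; not part of the job. Origin at its underside's centre.

How it is judged:
By the outcome, as a careful person would: the job done as asked, in the order asked, and still so for the second after the job is handed in, while the arm keeps its last pose, push and grip.
It also fails if it takes over 59 s, if anything falls off the work surface, if the arm or the gripper's body presses on something with over 40 N, if the wrist force passes 120 N, or if a joint passes its speed limit or range.

## Working session

There is one attempt and no reset: what is moved stays moved. The work goes in short steps, Python scripts to look and compute and a shell command to move; the robot and the scene stay as the last step left them, time stands still between calls to the robot, and variables do not carry over. Pictures are saved under pics/ and viewed, and the job is handed in when it is done.

```bash
ls; mkdir -p pics; python3 - <<'E'
from rig import *
import cv2,numpy as np
s=observe();print({k:np.round(v,3).tolist() for k,v in s.items()})
for n in ["scene","side","wrist"]:
    d=get_image(n);cv2.imwrite(f"pics/{n}0.png",d["frame"][:,:,::-1])
    np.savez(f"pics/{n}0.npz",**d)
    R=cv2.Rodrigues(np.array(d["rvec"]))[0];print(n,(-R.T@np.array(d["tvec"]).ravel()).round(3),R[2].round(2))
try: print(grasp_offset)
except Exception as e: print(e)
E
```

```text
pics
{'time_s': 0.0, 'q': [51.549, 21.841, 74.384, -0.001, 83.857, -12.336], 'qvel': [0.052, 0.008, -0.116, 0.01, -0.022, -0.045], 'joint_efforts': [-0.001, -44.846, -23.128, -0.0, 0.005, -0.0], 'position': [0.242, 0.494, 0.231], 'tool_rot': [[-0.898, 0.44, -0.001], [0.44, 0.898, -0.001], [0.0, -0.001, -1.0]], 'ft_force': [0.479, 0.978, -0.012], 'wrist_torque': [-0.074, -0.033, 0.003], 'grip_width': 0.085}
scene [ 1.362 -0.433  1.077] [-0.57  0.35 -0.74]
side [ 0.453 -0.762  0.759] [ 0.14  0.76 -0.64]
wrist [0.175 0.528 0.374] [ 0.26 -0.13 -0.96]
-0.0187
```

View pics/scene0.png

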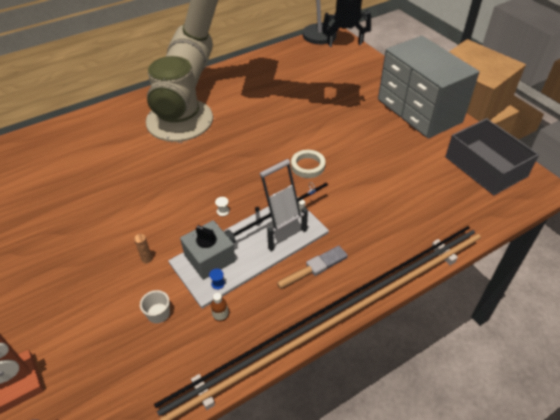

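View pics/side0.png

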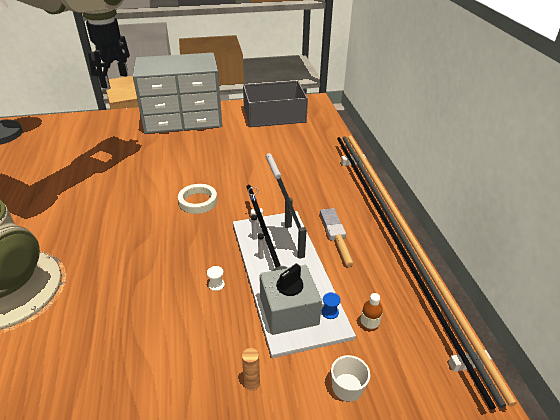

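View pics/wrist0.png

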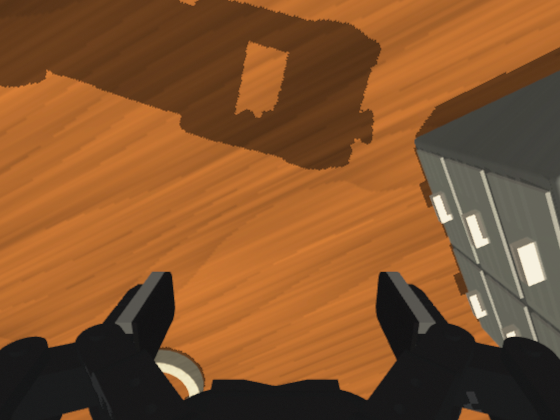

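The scene view shows the stand in the middle: head near (208,247), guard handle near (275,168) and plate between (170,260) and (328,235). The side view shows the head near (291,297) and the handle near (274,165). Next I'll fit the plate, head and handle.

```bash
cat > h.py <<'E'
import numpy as np,cv2
def load(n):
    d=dict(np.load(n));return prep(d)
def prep(d):
    R=cv2.Rodrigues(np.array(d["rvec"],float))[0];t=np.array(d["tvec"],float).ravel();K=np.array(d["K"]);D=d["depth"]
    v,u=np.mgrid[:D.shape[0],:D.shape[1]]
    P=np.stack([(u-K[0,2])/K[0,0]*D,(v-K[1,2])/K[1,1]*D,D],-1)
    W=(P-t)@R  # R^T(P-t)
    W[D==0]=np.nan
    return d["frame"],W,R,t,K
def proj(p,R,t,K):
    c=np.atleast_2d(p)@R.T+t;c=c@K.T;return c[:,:2]/c[:,2:]
E
python3 - <<'E'
from h import *
for n in ["scene","side"]:
    f,W,R,t,K=load(f"pics/{n}0.npz")
    hsv=cv2.cvtColor(f,cv2.COLOR_RGB2HSV).astype(int);z=W[...,2]
    reg=(W[...,0]>.3)&(W[...,0]<.85)&(abs(W[...,1])<.45)
    m=reg&(hsv[...,1]<50)&(hsv[...,2]>120)&(z>.005)&(z<.022)
    m=m.astype(np.uint8);m=cv2.morphologyEx(m,cv2.MORPH_CLOSE,np.ones((3,3)))
    k,l,st,_=cv2.connectedComponentsWithStats(m);i=1+st[1:,4].argmax()
    p=W[(l==i)];p=p[np.isfinite(p[:,2])];print(n,len(p),"z",np.median(p[:,2]))
    r=cv2.minAreaRect((p[:,:2]*1000).astype(np.float32));print("plate rect",r)
    m=reg&(abs(z-.09)<.006)&(hsv[...,1]<60)
    m=m.astype(np.uint8);k,l,st,_=cv2.connectedComponentsWithStats(m);i=1+st[1:,4].argmax()
    p=W[l==i];r2=cv2.minAreaRect((p[:,:2]*1000).astype(np.float32));print("head top",len(p),r2)
    m=reg&(z>.15);p=W[m];print("guard pts",len(p),p.min(0).round(3),p.max(0).round(3))
E
```

```text
scene 4020 z 0.012126750753142262
plate rect ((613.4495239257812, -67.75448608398438), (170.41964721679688, 398.9359130859375), 3.6472790241241455)
head top 921 ((595.3931884765625, -178.57835388183594), (100.36734771728516, 99.47441864013672), 4.268855571746826)
guard pts 606 [ 0.588 -0.019  0.15 ] [0.635 0.067 0.246]
side 3592 z 0.014081148605447678
plate rect ((608.27685546875, -67.85099792480469), (169.99758911132812, 402.1431579589844), 4.234732627868652)
head top 1513 ((591.30419921875, -179.00576782226562), (100.72895812988281, 102.59486389160156), 4.080570220947266)
guard pts 308 [ 0.586 -0.021  0.151] [0.63  0.063 0.245]
```

```bash
python3 - <<'E'
from h import *
a=np.radians(4.1);Rs=np.array([[np.cos(a),-np.sin(a)],[np.sin(a),np.cos(a)]]);o=np.array([.5657,-.0707])
for n in ["scene","side"]:
    f,W,R,t,K=load(f"pics/{n}0.npz");z=W[...,2]
    L=W.copy();L[...,:2]=(W[...,:2]-o)@Rs
    reg=(L[...,0]>-.05)&(L[...,0]<.14)&(L[...,1]>.0)&(L[...,1]<.18)
    m=reg&(z>.15);p=L[m];
    hi=p[p[:,2]>.23];print(n,"handle local",len(hi),np.median(hi,0).round(4),hi.min(0).round(3),hi.max(0).round(3))
    # panel/guard slope from panel pts
    q=L[reg&(z>.10)&(z<.16)&(abs(L[...,1]-.09)<.03)];
    if len(q)>10:
        c=q.mean(0);u=np.linalg.svd(q[:,[0,2]]-c[[0,2]])[2][0];print("panel n",len(q),c.round(3),"angle",np.degrees(np.arctan2(abs(u[1]),abs(u[0]))),u)
    # knob bar top
    m=(np.hypot(L[...,0]-.02,L[...,1]+.11)<.04)&(z>.125);p=L[m]
    c=p.mean(0);s,u=np.linalg.svd(p[:,:2]-c[:2])[1:];print("knob",len(p),c.round(4),"dir",np.degrees(np.arctan(u[0][1]/u[0][0])),cv2.minAreaRect((p[:,:2]*1000).astype(np.float32)))
    hsv=cv2.cvtColor(f,cv2.COLOR_RGB2HSV)
    p=W[(hsv[...,1]<60)&(hsv[...,2]>130)&(W[...,0]>.38)&(W[...,0]<.55)&(abs(W[...,1])<.2)&(z>.03)&(z<.06)]
    print("white",len(p),np.median(p,0).round(3))
E
```

```text
scene handle local 186 [0.0411 0.0883 0.2385] [0.031 0.049 0.23 ] [0.046 0.13  0.246]
panel n 451 [0.075 0.09  0.13 ] angle 70.87795913856314 [ 0.32758138 -0.94482297]
knob 104 [ 0.0224 -0.1094  0.1309] dir 28.83963875397209 ((19.782499313354492, -109.869873046875), (47.81523513793945, 15.969924926757812), 29.171546936035156)
white 92 [ 0.456 -0.069  0.04 ]
side handle local 178 [0.0338 0.0811 0.2417] [0.028 0.048 0.232] [0.042 0.131 0.245]
knob 188 [ 0.017  -0.1125  0.1322] dir 29.002889988156817 ((17.864421844482422, -110.30389404296875), (47.787105560302734, 15.565573692321777), 32.2039909362793)
white 176 [ 0.452 -0.071  0.042]
```

```bash
cat > d.py <<'E'
import sys,numpy as np
from rig import *
from scipy.spatial.transform import Rotation as Ro
# usage: d.py x y z yawdeg(tool x)
def delta(x,y,z,yaw):
    s=observe();R=np.array(s["tool_rot"]);p=np.array(s["position"])
    c,sn=np.cos(np.radians(yaw)),np.sin(np.radians(yaw))
    T=np.array([[c,sn,0],[sn,-c,0],[0,0,-1]])
    sh=R.T@(np.array([x,y,z])-p)/.05
    w=np.degrees(Ro.from_matrix(R.T@T).as_rotvec())/8
    print("t",round(s["time_s"],2),"pos",p.round(4),"yaw",np.degrees(np.arctan2(R[1,0],R[0,0])).round(2),"tilt z",R[:,2].round(3),"F",np.round(s["ft_force"],1),"M",np.round(s["wrist_torque"],2),"grip",round(s["grip_width"],4),"q",np.round(s["q"],1))
    print("shift units",sh.round(3),"turn units",w.round(3))
delta(*map(float,sys.argv[1:5]))
E
python3 d.py .5987 .0219 .32 94.1
```

```text
t 0.15 pos [0.2419 0.4937 0.2309] yaw 153.88 tilt z [-0.001 -0.001 -1.   ] F [-0.7 -0.2  0.2] M [ 0.05 -0.04 -0.02] grip 0.0852 q [ 51.5  21.8  74.4   0.   83.9 -12.3]
shift units [-10.559  -5.333  -1.78 ] turn units [-8.000e-03  2.000e-03  7.473e+00]
```

```bash
python3 -m pendant '[85,-0.3,-0.15,-0.2,0,0,0, 85,-0.6,-0.3,-0.3,0,0,0, 85,-0.75,-0.38,-0.3,0,0,0, 85,-0.75,-0.38,-0.3,0,0,0, 85,-0.75,-0.38,-0.3,0,0,0, 85,-0.75,-0.38,-0.2,0,0,0, 85,-0.75,-0.38,-0.1,0,0,0, 85,-0.75,-0.38,-0.08,0,0,0, 85,-0.75,-0.38,0,0,0,0, 85,-0.75,-0.38,0,0,0,0, 85,-0.75,-0.38,0,0,0,0, 85,-0.75,-0.38,0,0,0,0]' 30
python3 d.py .5987 .0219 .32 94.1
```

```text
time_s: 1.35
position: [0.5264, 0.1166, 0.3201]
tool_rot: [[-0.898, 0.44, -0.0], [0.44, 0.898, 0.0], [0.0, -0.0, -1.0]]
ft_force: [0.6, 0.4, -0.0]
grip_width: 0.0851
t 1.35 pos [0.5264 0.1166 0.3201] yaw 153.88 tilt z [-0.  0. -1.] F [ 0.6  0.4 -0. ] M [0.05 0.01 0.04] grip 0.0851 q [ -0.1  18.   65.6   0.   96.4 -64. ]
shift units [-2.132e+00 -1.063e+00  2.000e-03] turn units [-3.000e-03 -2.000e-03  7.472e+00]
```

```bash
python3 -m pendant '[85,-0.75,-0.38,0,0,0,0, 85,-0.75,-0.38,0,0,0,0, 85,-0.5,-0.25,0,0,0,0, 85,-0.2,-0.1,0,0,0,0.4, 85,0,0,0,0,0,0.8, 85,0,0,0,0,0,0.9, 85,0,0,0,0,0,0.9, 85,0,0,0,0,0,0.9, 85,0,0,0,0,0,0.9, 85,0,0,0,0,0,0.9, 85,0,0,0,0,0,0.9, 85,0,0,0,0,0,0.8]'
python3 d.py .5987 .0219 .32 94.1
```

```text
time_s: 2.55
position: [0.5999, 0.0199, 0.32]
tool_rot: [[-0.077, 0.997, -0.001], [0.997, 0.077, 0.0], [0.0, -0.001, -1.0]]
ft_force: [-0.6, 0.4, -0.5]
grip_width: 0.0853
t 2.55 pos [0.5999 0.0199 0.32  ] yaw 94.4 tilt z [-0.001  0.    -1.   ] F [-0.6  0.4 -0.5] M [ 0.06  0.   -0.04] grip 0.0853 q [ -9.4  24.8  55.1  -0.  100.1 -13.8]
shift units [ 0.042 -0.022 -0.001] turn units [-0.005 -0.001  0.037]
```

```bash
python3 - <<'E'
from rig import *
from h import *
for n in ["wrist","side"]:
    d=get_image(n);cv2.imwrite(f"pics/{n}1.png",d["frame"][:,:,::-1]);np.savez(f"pics/{n}1.npz",**d)
f,W,R,t,K=load("pics/wrist1.npz")
p=W[(W[...,2]>.2)&(W[...,2]<.26)&(W[...,0]>.55)&(W[...,0]<.65)&(W[...,1]>-.06)&(W[...,1]<.1)]
print(len(p),p.min(0),p.max(0),np.median(p,0))
E
```

```text
2686 [ 0.58494377 -0.01877857  0.20013813] [0.61369785 0.06387969 0.24564052] [0.59505404 0.02601083 0.2422395 ]
```

View pics/wrist1.png

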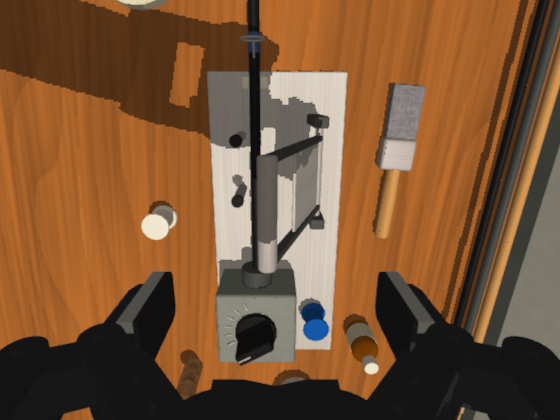

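View pics/side1.png

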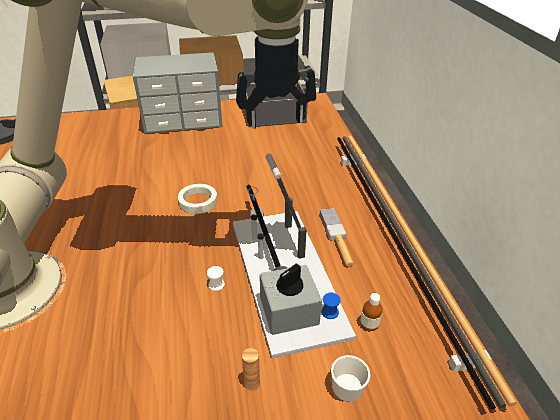

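The wrist view shows the handle bar at columns 258–277, rows 157–272, near the middle of the jaws (columns 175–378). The side view confirms the gripper is above and clear of the handle (274,165).

```bash
python3 - <<'E'
from h import *
a=np.radians(4.1);Rs=np.array([[np.cos(a),-np.sin(a)],[np.sin(a),np.cos(a)]]);o=np.array([.5657,-.0707])
f,W,R,t,K=load("pics/wrist1.npz")
L=W.copy();L[...,:2]=(W[...,:2]-o)@Rs
m=(L[...,2]>.225)&(L[...,2]<.26)&(abs(L[...,0]-.04)<.03)&(L[...,1]>.06)&(L[...,1]<.12)
p=L[m];print(len(p),p.min(0).round(4),p.max(0).round(4))
pf=np.polyfit(p[:,1],p[:,0],1);print("handle slope deg",np.degrees(np.arctan(pf[0])))
# circle fit in x-z
A=np.c_[2*p[:,[0,2]],np.ones(len(p))];s=np.linalg.lstsq(A,(p[:,[0,2]]**2).sum(1),rcond=None)[0]
print("circle",s[:2],"r",np.sqrt(s[2]+s[0]**2+s[1]**2))
# edges by rays: mask columns at y~.09
v,u=np.where(m);
for r in (180,215,250):
    c=u[v==r];print(r,c.min(),c.max())
    for cc in (c.min()-.5,c.max()+.5):
        ray=R.T@np.linalg.inv(K)@[cc,r,1];C=-R.T@t;k=(.237-C[2])/ray[2];P=C+k*ray;print(((P[:2]-o)@Rs).round(4))
# knob bar
m=(np.hypot(L[...,0]-.02,L[...,1]+.11)<.04)&(L[...,2]>.125)&(L[...,2]<.14);p=L[m];print(len(p),cv2.minAreaRect((p[:,:2]*1000).astype(np.float32)),p[:,2].max())
E
```

```text
1704 [0.0283 0.06   0.2366] [0.0418 0.1199 0.2456]
handle slope deg 0.0022352394553773447
circle [0.03524923 0.23749256] r 0.006292987267131335
180 256 276
[0.028 0.115]
[0.0419 0.1151]
215 257 276
[0.0284 0.0906]
[0.042  0.0907]
250 257 276
[0.028  0.0647]
[0.0421 0.0647]
557 ((17.037263870239258, -109.06826782226562), (45.91130828857422, 14.591004371643066), 29.90200424194336) 0.1366781145541746
```

```bash
python3 d.py .595 .0216 .2185 94.1
```

```text
t 2.65 pos [0.5999 0.0199 0.32  ] yaw 94.63 tilt z [-0.001  0.    -1.   ] F [ 0.9  0.4 -0.7] M [ 0.02 -0.04  0.04] grip 0.0851 q [ -9.4  24.8  55.1  -0.  100.1 -14. ]
shift units [ 0.042 -0.094  2.03 ] turn units [-0.005 -0.001  0.066]
```

```bash
python3 -m pendant '[85,0.04,-0.09,0.1,0,0,0.06, 70,0,0,0.3,0,0,0, 60,0,0,0.35,0,0,0, 50,0,0,0.35,0,0,0, 45,0,0,0.35,0,0,0, 40,0,0,0.3,0,0,0, 36,0,0,0.2,0,0,0, 32,0,0,0.08,0,0,0, 28,0,0,0,0,0,0]' 25
python3 d.py .595 .0216 .2185 94.1
```

```text
time_s: 3.55
position: [0.5952, 0.0216, 0.2187]
tool_rot: [[-0.074, 0.997, -0.0], [0.997, 0.074, 0.0], [0.0, -0.0, -1.0]]
ft_force: [0.7, -0.1, -0.7]
grip_width: 0.0279
t 3.55 pos [0.5952 0.0216 0.2187] yaw 94.25 tilt z [-0.  0. -1.] F [ 0.7 -0.1 -0.7] M [-0.03  0.04  0.02] grip 0.0279 q [ -9.3  26.9  68.   -0.   85.1 -13.5]
shift units [ 0.001 -0.005  0.003] turn units [-0.003 -0.001  0.018]
```

```bash
python3 -m pendant '[24,0,0,0,0,0,0, 20,0,0,0,0,0,0, 16,0,0,0,0,0,0, 12,0,0,0,0,0,0, 8,0,0,0,0,0,0, 4,0,0,0,0,0,0, 2,0,0,0,0,0,0]' 25
python3 d.py .595 .0216 .2185 94.1
python3 - <<'E'
from rig import *
from h import *
for n in ["wrist","side"]:
    d=get_image(n);cv2.imwrite(f"pics/{n}2.png",d["frame"][:,:,::-1])
E
```

```text
time_s: 4.25
position: [0.5953, 0.0215, 0.2193]
tool_rot: [[-0.073, 0.997, 0.001], [0.997, 0.073, -0.0], [-0.0, 0.0, -1.0]]
ft_force: [-2.7, 0.2, 5.3]
grip_width: 0.0129
t 4.25 pos [0.5953 0.0215 0.2193] yaw 94.2 tilt z [ 0.001 -0.    -1.   ] F [-2.7  0.2  5.3] M [ 0.    0.5  -0.05] grip 0.0129 q [ -9.3  26.9  67.9  -0.   85.1 -13.5]
shift units [ 0.003 -0.007  0.017] turn units [0.004 0.002 0.013]
```

View pics/wrist2.png

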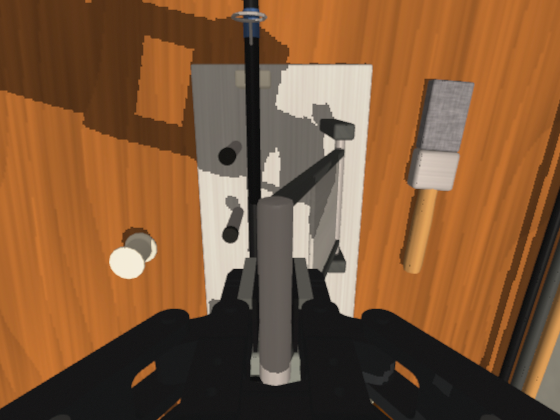

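View pics/side2.png

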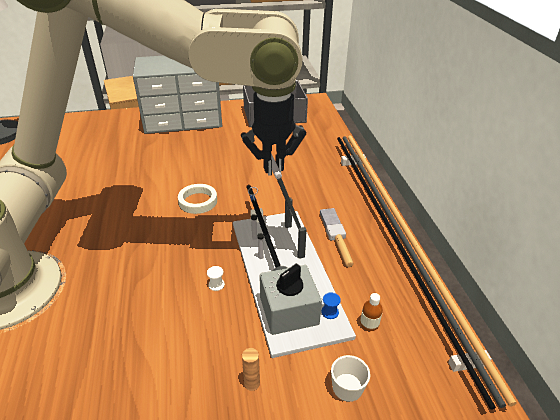

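The bar is gripped between the pads (wrist image, about (275,300), opening 12.9 mm). Next I'll work out the arc in tool axes (tool y is the stand's x, tool z is down).

```bash
cat > arc.py <<'E'
import sys,numpy as np
from rig import *
a=np.radians(4.1);o=np.array([.5657,-.0707]);ex=np.array([np.cos(a),np.sin(a)]);ey=np.array([-ex[1],ex[0]])
def cur():
    s=observe();p=np.array(s["position"]);x=(p[:2]-o)@ex;y=(p[:2]-o)@ey;z=p[2]+.0187
    print("t",round(s["time_s"],2),"local grasp",np.round([x,y,z],4),"r",np.hypot(.09-x,z-.085).round(4),"a",np.arctan2(z-.085,.09-x).round(3),"F",np.round(s["ft_force"],1),"M",np.round(s["wrist_torque"],2),"grip",s["grip_width"].__round__(4),"y",np.array(s["tool_rot"])[:,1].round(3))
    return x,z
if __name__=="__main__":
    x,z=cur();a0=np.arctan2(z-.085,.09-x)
    A=np.linspace(a0,float(sys.argv[1]),5) # 4 chunks of 3 rows
    r=np.linspace(np.hypot(.09-x,z-.085),.16,5)
    X=.09-r*np.cos(A);Z=.085+r*np.sin(A)
    for i in range(4): print("per row x3: dy %.3f dz %.3f"%((X[i+1]-X[i])/3/.05,-(Z[i+1]-Z[i])/3/.05))
E
python3 arc.py .95
```

```text
t 4.35 local grasp [0.0362 0.0899 0.238 ] r 0.1622 a 1.232 F [-3.3  0.6  5.8] M [ 0.02  0.5  -0.02] grip 0.0127 y [0.997 0.073 0.   ]
per row x3: dy -0.070 dz 0.031
per row x3: dy -0.067 dz 0.036
per row x3: dy -0.064 dz 0.041
per row x3: dy -0.061 dz 0.045
```

```bash
python3 -m pendant '[2,0,-0.07,0.031,0,0,0, 2,0,-0.07,0.031,0,0,0, 2,0,-0.07,0.031,0,0,0, 2,0,-0.067,0.036,0,0,0, 2,0,-0.067,0.036,0,0,0, 2,0,-0.067,0.036,0,0,0, 2,0,-0.064,0.041,0,0,0, 2,0,-0.064,0.041,0,0,0, 2,0,-0.064,0.041,0,0,0, 2,0,-0.061,0.045,0,0,0, 2,0,-0.061,0.045,0,0,0, 2,0,-0.061,0.045,0,0,0]' 25
python3 arc.py .65
```

```text
time_s: 5.55
position: [0.5555, 0.0186, 0.1974]
tool_rot: [[-0.073, 0.997, 0.0], [0.997, 0.073, -0.001], [-0.001, 0.0, -1.0]]
ft_force: [-9.7, -0.5, 15.1]
grip_width: 0.0131
t 5.55 local grasp [-0.0038  0.0898  0.2161] r 0.1611 a 0.95 F [-9.7 -0.5 15.1] M [-0.01  1.38 -0.01] grip 0.0131 y [0.997 0.073 0.   ]
per row x3: dy -0.062 dz 0.051
per row x3: dy -0.058 dz 0.055
per row x3: dy -0.054 dz 0.059
per row x3: dy -0.049 dz 0.063
```

```bash
sed -i 's/,\.16,5)/,float(sys.argv[2]),5)/' arc.py; python3 arc.py .65 .1635
```

```text
t 5.55 local grasp [-0.0038  0.0898  0.2161] r 0.1611 a 0.95 F [-9.7 -0.5 15.1] M [-0.01  1.38 -0.01] grip 0.0131 y [0.997 0.073 0.   ]
per row x3: dy -0.066 dz 0.046
per row x3: dy -0.063 dz 0.051
per row x3: dy -0.059 dz 0.056
per row x3: dy -0.055 dz 0.061
```

```bash
python3 -m pendant '[2,0,-0.066,0.046,0,0,0, 2,0,-0.066,0.046,0,0,0, 2,0,-0.066,0.046,0,0,0, 2,0,-0.063,0.051,0,0,0, 2,0,-0.063,0.051,0,0,0, 2,0,-0.063,0.051,0,0,0]' 25
python3 arc.py .65 .163
```

```text
time_s: 6.15
position: [0.5369, 0.0172, 0.1815]
tool_rot: [[-0.073, 0.997, 0.001], [0.997, 0.073, -0.0], [-0.0, 0.001, -1.0]]
ft_force: [-0.8, 0.2, 2.4]
grip_width: 0.0133
t 6.15 local grasp [-0.0224  0.0897  0.2002] r 0.161 a 0.797 F [-0.8  0.2  2.4] M [ 0.03 -0.09  0.01] grip 0.0133 y [0.997 0.073 0.001]
per row x3: dy -0.030 dz 0.026
per row x3: dy -0.029 dz 0.027
per row x3: dy -0.028 dz 0.028
per row x3: dy -0.027 dz 0.029
```

```bash
python3 arc.py .5 .1615
```

```text
t 6.15 local grasp [-0.0224  0.0897  0.2002] r 0.161 a 0.797 F [-0.8  0.2  2.4] M [ 0.03 -0.09  0.01] grip 0.0133 y [0.997 0.073 0.001]
per row x3: dy -0.056 dz 0.057
per row x3: dy -0.051 dz 0.061
per row x3: dy -0.047 dz 0.065
per row x3: dy -0.042 dz 0.068
```

```bash
python3 -m pendant '[2,0,-0.056,0.057,0,0,0, 2,0,-0.056,0.057,0,0,0, 2,0,-0.056,0.057,0,0,0, 2,0,-0.051,0.061,0,0,0, 2,0,-0.051,0.061,0,0,0, 2,0,-0.051,0.061,0,0,0, 2,0,-0.047,0.065,0,0,0, 2,0,-0.047,0.065,0,0,0, 2,0,-0.047,0.065,0,0,0, 2,0,-0.042,0.068,0,0,0, 2,0,-0.042,0.068,0,0,0, 2,0,-0.042,0.068,0,0,0]' 25
python3 arc.py .25 .162
```

```text
time_s: 7.35
position: [0.5075, 0.0151, 0.1434]
tool_rot: [[-0.073, 0.997, 0.0], [0.997, 0.073, -0.0], [-0.0, 0.0, -1.0]]
ft_force: [-0.1, 0.2, 0.8]
grip_width: 0.0129
t 7.35 local grasp [-0.052   0.0897  0.1621] r 0.1616 a 0.498 F [-0.1  0.2  0.8] M [ 0.09 -0.18  0.02] grip 0.0129 y [0.997 0.073 0.   ]
per row x3: dy -0.031 dz 0.059
per row x3: dy -0.027 dz 0.061
per row x3: dy -0.023 dz 0.063
per row x3: dy -0.019 dz 0.064
```

```bash
python3 -m pendant '[2,0,-0.031,0.059,0,0,0, 2,0,-0.031,0.059,0,0,0, 2,0,-0.031,0.059,0,0,0, 2,0,-0.027,0.061,0,0,0, 2,0,-0.027,0.061,0,0,0, 2,0,-0.027,0.061,0,0,0, 2,0,-0.023,0.063,0,0,0, 2,0,-0.023,0.063,0,0,0, 2,0,-0.023,0.063,0,0,0, 2,0,-0.019,0.064,0,0,0, 2,0,-0.019,0.064,0,0,0, 2,0,-0.019,0.064,0,0,0]' 25
python3 arc.py .05 .162
```

```text
time_s: 8.55
position: [0.4925, 0.0139, 0.1063]
tool_rot: [[-0.073, 0.997, -0.0], [0.997, 0.073, -0.0], [-0.0, -0.0, -1.0]]
ft_force: [0.2, 0.4, 1.0]
grip_width: 0.0129
t 8.55 local grasp [-0.067   0.0897  0.125 ] r 0.162 a 0.25 F [0.2 0.4 1. ] M [ 0.02 -0.25  0.01] grip 0.0129 y [ 0.997  0.073 -0.   ]
per row x3: dy -0.012 dz 0.053
per row x3: dy -0.009 dz 0.053
per row x3: dy -0.007 dz 0.054
per row x3: dy -0.004 dz 0.054
```

```bash
python3 -m pendant '[2,0,-0.012,0.053,0,0,0, 2,0,-0.012,0.053,0,0,0, 2,0,-0.012,0.053,0,0,0, 2,0,-0.009,0.053,0,0,0, 2,0,-0.009,0.053,0,0,0, 2,0,-0.009,0.053,0,0,0, 2,0,-0.007,0.054,0,0,0, 2,0,-0.007,0.054,0,0,0, 2,0,-0.007,0.05,0,0,0, 2,0,-0.004,0.04,0,0,0, 2,0,-0.004,0.04,0,0,0, 2,0,-0.002,0.03,0,0,0]' 25
python3 arc.py 0 .162
```

```text
time_s: 9.75
position: [0.4874, 0.0136, 0.077]
tool_rot: [[-0.073, 0.997, -0.001], [0.997, 0.073, 0.0], [0.0, -0.001, -1.0]]
ft_force: [-5.6, -1.6, 1.0]
grip_width: 0.0129
t 9.75 local grasp [-0.0721  0.0897  0.0957] r 0.1624 a 0.066 F [-5.6 -1.6  1. ] M [-0.28  0.53  0.  ] grip 0.0129 y [ 0.997  0.073 -0.001]
per row x3: dy -0.000 dz 0.018
per row x3: dy -0.000 dz 0.018
per row x3: dy 0.000 dz 0.018
per row x3: dy 0.001 dz 0.018
```

```bash
python3 -m pendant '[2,0,-0.005,0.02,0,0,0, 2,0,-0.005,0.02,0,0,0, 2,0,-0.003,0.02,0,0,0, 2,0,0,0.02,0,0,0, 2,0,0,0.02,0,0,0, 2,0,0,0.02,0,0,0]' 25
python3 arc.py 0 .162
```

```text
time_s: 10.35
position: [0.487, 0.0136, 0.0711]
tool_rot: [[-0.073, 0.997, -0.001], [0.997, 0.073, 0.0], [0.0, -0.001, -1.0]]
ft_force: [-5.5, -1.7, 1.1]
grip_width: 0.0127
t 10.35 local grasp [-0.0725  0.0897  0.0898] r 0.1626 a 0.03 F [-5.5 -1.7  1.1] M [-0.27  0.55  0.03] grip 0.0127 y [ 0.997  0.073 -0.001]
per row x3: dy 0.001 dz 0.008
per row x3: dy 0.001 dz 0.008
per row x3: dy 0.001 dz 0.008
per row x3: dy 0.001 dz 0.008
```

```bash
python3 -m pendant '[2,0,0,0.016,0,0,0, 2,0,0,0.016,0,0,0, 2,0,0,0.016,0,0,0, 2,0,0,0.016,0,0,0]' 25
python3 arc.py 0 .162
```

```text
time_s: 10.75
position: [0.4868, 0.0136, 0.0679]
tool_rot: [[-0.073, 0.997, -0.001], [0.997, 0.073, 0.0], [0.0, -0.001, -1.0]]
ft_force: [-5.7, -2.2, -0.3]
grip_width: 0.0131
t 10.75 local grasp [-0.0726  0.0897  0.0866] r 0.1626 a 0.01 F [-5.7 -2.2 -0.3] M [-0.31  0.64  0.  ] grip 0.0131 y [ 0.997  0.073 -0.001]
per row x3: dy 0.001 dz 0.003
per row x3: dy 0.001 dz 0.003
per row x3: dy 0.001 dz 0.003
per row x3: dy 0.001 dz 0.003
```

```bash
python3 -m pendant '[2,0,0,0.016,0,0,0, 2,0,0,0.016,0,0,0, 2,0,0,0.016,0,0,0, 2,0,0,0,0,0,0]' 25
python3 arc.py 0 .162
python3 - <<'E'
from rig import *
from h import *
for n in ["scene","side"]:
    d=get_image(n);cv2.imwrite(f"pics/{n}3.png",d["frame"][:,:,::-1])
E
```

```text
time_s: 11.15
position: [0.4868, 0.0136, 0.0654]
tool_rot: [[-0.073, 0.997, -0.001], [0.997, 0.073, 0.0], [0.0, -0.001, -1.0]]
ft_force: [-5.4, -2.4, -0.6]
grip_width: 0.0133
t 11.15 local grasp [-0.0727  0.0897  0.0841] r 0.1627 a -0.006 F [-5.4 -2.4 -0.6] M [-0.34  0.58 -0.01] grip 0.0133 y [ 0.997  0.073 -0.001]
per row x3: dy 0.001 dz -0.002
per row x3: dy 0.001 dz -0.002
per row x3: dy 0.001 dz -0.002
per row x3: dy 0.001 dz -0.002
```

View pics/side3.png

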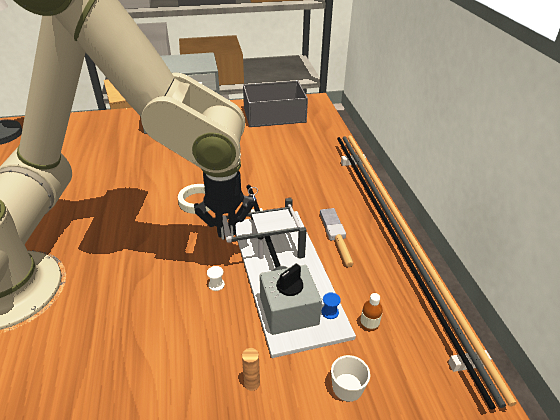

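View pics/scene3.png

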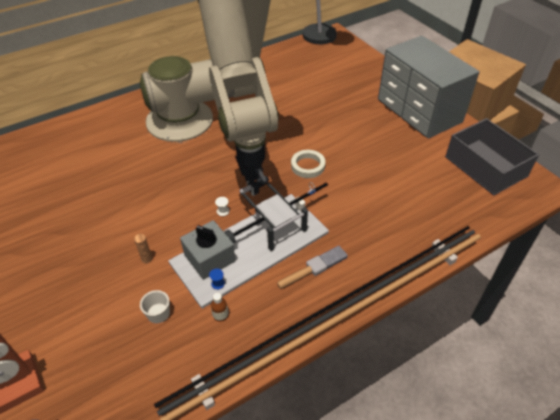

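The guard is close to level in both views (side: panel around (265,222); scene: panel around (278,213)). No stop contact shows in the force yet, so I'll keep easing down.

```bash
python3 -m pendant '[2,0,0,0.012,0,0,0, 2,0,0,0.012,0,0,0, 2,0,0,0.012,0,0,0, 2,0,0,0,0,0,0]' 25
python3 arc.py 0 .162
```

```text
time_s: 11.65
position: [0.4867, 0.0136, 0.0636]
tool_rot: [[-0.073, 0.997, -0.002], [0.997, 0.073, 0.0], [0.0, -0.002, -1.0]]
ft_force: [-5.2, -2.7, -1.5]
grip_width: 0.0132
t 11.65 local grasp [-0.0728  0.0897  0.0823] r 0.1628 a -0.017 F [-5.2 -2.7 -1.5] M [-0.38  0.62 -0.04] grip 0.0132 y [ 0.997  0.073 -0.002]
per row x3: dy 0.001 dz -0.005
per row x3: dy 0.001 dz -0.005
per row x3: dy 0.001 dz -0.005
per row x3: dy 0.001 dz -0.005
```

```bash
cat > gm.py <<'E'
from rig import *
from h import *
import sys
a=np.radians(4.1);Rs=np.array([[np.cos(a),-np.sin(a)],[np.sin(a),np.cos(a)]]);o=np.array([.5657,-.0707])
for n in ["scene","side"]:
    d=get_image(n);np.savez(f"pics/{n}_g.npz",**d);f,W,R,t,K=prep(d)
    cv2.imwrite(f"pics/{n}_{sys.argv[1]}.png",f[:,:,::-1])
    L=W.copy();L[...,:2]=(W[...,:2]-o)@Rs
    q=L[(L[...,2]>.07)&(L[...,2]<.12)&(abs(L[...,1]-.09)<.055)&(L[...,0]>-.09)&(L[...,0]<.075)]
    # panel pts
    b=q[(q[:,0]>.0)&(q[:,0]<.07)];b=b[abs(b[:,2]-np.median(b[:,2]))<.012]
    pf=np.polyfit(b[:,0],b[:,2],1);print(n,"panel",len(b),"med z",np.median(b[:,2]).round(4),"slope rad",(-pf[0]).round(3))
    h=q[(q[:,0]<-.06)];print("handle",len(h),np.median(h,0).round(4),h.min(0).round(3),h.max(0).round(3))
E
python3 gm.py 4
```

```text
scene panel 642 med z 0.0855 slope rad 0.009
handle 105 [-0.0686  0.0777  0.0909] [-0.088  0.049  0.073] [-0.06   0.099  0.119]
side panel 786 med z 0.0875 slope rad 0.006
handle 304 [-0.0726  0.0802  0.0925] [-0.09   0.046  0.071] [-0.06  0.13  0.12]
```

```bash
python3 -m pendant '[2,0,0,0.01,0,0,0, 2,0,0,0.01,0,0,0, 2,0,0,0,0,0,0]' 25
python3 arc.py 0 .162
```

```text
time_s: 12.05
position: [0.4867, 0.0136, 0.0626]
tool_rot: [[-0.073, 0.997, -0.001], [0.997, 0.073, 0.0], [0.0, -0.001, -1.0]]
ft_force: [-5.8, -2.7, -0.5]
grip_width: 0.0127
t 12.05 local grasp [-0.0727  0.0897  0.0813] r 0.1628 a -0.023 F [-5.8 -2.7 -0.5] M [-0.34  0.65  0.01] grip 0.0127 y [ 0.997  0.073 -0.001]
per row x3: dy 0.001 dz -0.006
per row x3: dy 0.001 dz -0.006
per row x3: dy 0.001 dz -0.006
per row x3: dy 0.001 dz -0.006
```

```bash
python3 -m pendant '[2,0,0,0.01,0,0,0, 2,0,0,0.01,0,0,0, 2,0,0,0,0,0,0]' 25
python3 arc.py 0 .162
```

```text
time_s: 12.35
position: [0.4867, 0.0136, 0.0617]
tool_rot: [[-0.073, 0.997, -0.001], [0.997, 0.073, 0.0], [0.0, -0.001, -1.0]]
ft_force: [-6.0, -2.5, 0.5]
grip_width: 0.0131
t 12.35 local grasp [-0.0728  0.0897  0.0804] r 0.1628 a -0.028 F [-6.  -2.5  0.5] M [-0.36  0.76  0.02] grip 0.0131 y [ 0.997  0.073 -0.001]
per row x3: dy 0.001 dz -0.008
per row x3: dy 0.001 dz -0.008
per row x3: dy 0.001 dz -0.008
per row x3: dy 0.001 dz -0.008
```

```bash
python3 -m pendant '[2,0,0,0.012,0,0,0, 2,0,0,0.012,0,0,0, 2,0,0,0.012,0,0,0, 2,0,0,0,0,0,0]' 25
python3 arc.py 0 .162; python3 gm.py 5
```

```text
time_s: 12.75
position: [0.4868, 0.0135, 0.0613]
tool_rot: [[-0.074, 0.997, -0.0], [0.997, 0.074, -0.0], [-0.0, -0.0, -1.0]]
ft_force: [-11.4, -1.9, 18.1]
grip_width: 0.013
t 12.75 local grasp [-0.0727  0.0897  0.08  ] r 0.1628 a -0.031 F [-11.4  -1.9  18.1] M [-0.29  1.65  0.03] grip 0.013 y [ 0.997  0.074 -0.   ]
per row x3: dy 0.001 dz -0.008
per row x3: dy 0.001 dz -0.008
per row x3: dy 0.001 dz -0.008
per row x3: dy 0.001 dz -0.008
scene panel 639 med z 0.0848 slope rad -0.006
handle 106 [-0.0703  0.0771  0.0895] [-0.088  0.05   0.073] [-0.06   0.099  0.12 ]
side panel 786 med z 0.0869 slope rad -0.005
handle 306 [-0.0726  0.0803  0.0905] [-0.09   0.047  0.071] [-0.06   0.133  0.12 ]
```

Firm contact now: Fz jumped to 18 N and the panel slope is about 0 in both cameras. I'll relieve the press and then open.

```bash
python3 -m pendant '[2,0,0,-0.012,0,0,0, 2,0,0,-0.01,0,0,0, 10,0,0,0,0,0,0, 16,0,0,0,0,0,0, 22,0,0,0,0,0,0, 28,0,0,0,0,0,0, 34,0,0,0,0,0,0, 40,0,0,0,0,0,0, 44,0,0,0,0,0,0]' 25
python3 arc.py 0 .162; python3 gm.py 6
```

```text
time_s: 13.75
position: [0.4874, 0.0136, 0.0612]
tool_rot: [[-0.073, 0.997, 0.0], [0.997, 0.073, 0.0], [0.0, 0.0, -1.0]]
ft_force: [0.0, 0.9, -0.2]
grip_width: 0.044
t 13.75 local grasp [-0.0721  0.0897  0.0799] r 0.1622 a -0.031 F [ 0.   0.9 -0.2] M [ 0.04 -0.01 -0.05] grip 0.044 y [0.997 0.073 0.   ]
per row x3: dy 0.000 dz -0.008
per row x3: dy 0.000 dz -0.008
per row x3: dy 0.000 dz -0.008
per row x3: dy 0.000 dz -0.008
scene panel 646 med z 0.0849 slope rad -0.002
handle 91 [-0.0668  0.073   0.0878] [-0.09   0.049  0.076] [-0.06   0.109  0.119]
side panel 792 med z 0.087 slope rad -0.001
handle 189 [-0.0723  0.0825  0.0902] [-0.079  0.047  0.08 ] [-0.06   0.131  0.096]
```

View pics/side_6.png

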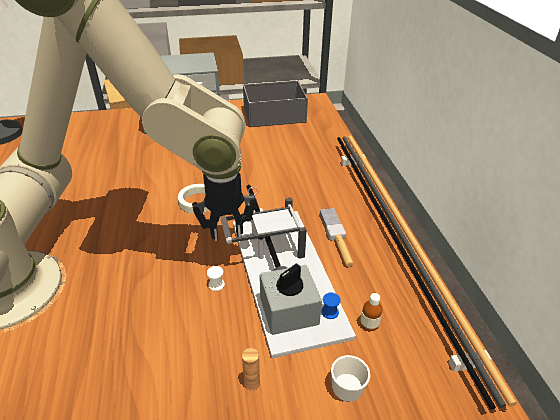

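The side view shows the guard lying level with the jaws open around the handle (225,235), and the forces are about zero. Lifting clear next.

```bash
python3 -m pendant '[44,0,0,-0.1,0,0,0, 44,0,0,-0.2,0,0,0, 44,0,0,-0.3,0,0,0, 44,0,0,-0.5,0,0,0, 50,0,0,-0.7,0,0,0, 60,0,0,-0.7,0,0,0, 70,0,0,-0.7,0,0,0, 70,0,0,-0.5,0,0,0, 70,0,0,-0.2,0,0,0]' 25
python3 d.py .592 -.1788 .24 34.1
```

```text
time_s: 14.75
position: [0.4877, 0.0135, 0.2594]
tool_rot: [[-0.073, 0.997, 0.005], [0.997, 0.073, -0.001], [-0.001, 0.005, -1.0]]
ft_force: [0.3, -0.7, -0.0]
grip_width: 0.0699
t 14.75 pos [0.4877 0.0135 0.2594] yaw 94.21 tilt z [ 0.005 -0.001 -1.   ] F [ 0.3 -0.7 -0. ] M [-0.02 -0.01  0.02] grip 0.0699 q [-12.3  14.2  80.9   0.   84.6 -16.6]
shift units [-3.989  1.796  0.402] turn units [ 0.037 -0.009  7.514]
```

```bash
python3 -m pendant '[70,-0.3,0.13,0,0,0,0, 70,-0.6,0.27,0,0,0,0, 70,-0.7,0.31,0,0,0,0, 70,-0.7,0.31,0,0,0,0, 70,-0.7,0.31,0,0,0,0, 70,-0.6,0.27,0,0,0,0, 70,-0.3,0.15,0.1,0,0,0, 70,-0.09,0.05,0.2,0,0,0.3, 70,0,0,0.1,0,0,0.7, 70,0,0,0,0,0,0.8, 70,0,0,0,0,0,0.8, 70,0,0,0,0,0,0.8]' 25
python3 -m pendant '[70,0,0,0,0,0,0.8, 70,0,0,0,0,0,0.8, 70,0,0,0,0,0,0.8, 70,0,0,0,0,0,0.8, 70,0,0,0,0,0,0.7, 70,0,0,0,0,0,0.2, 70,0,0,0,0,0,0]'
python3 d.py .592 -.1788 .24 34.1
python3 - <<'E'
from rig import *
from h import *
d=get_image("wrist");np.savez("pics/wrist7.npz",**d);cv2.imwrite("pics/wrist7.png",d["frame"][:,:,::-1])
f,W,R,t,K=prep(d)
z=W[...,2]
m=(np.hypot(W[...,0]-.592,W[...,1]+.179)<.04)&(z>.125)&(z<.145);p=W[m]
r=cv2.minAreaRect((p[:,:2]*1000).astype(np.float32));print(len(p),r,np.median(z[m]),z[m].max())
m=(np.hypot(W[...,0]-.592,W[...,1]+.179)<.09)&(abs(z-.09)<.005);p=W[m]
print("head",cv2.minAreaRect((p[:,:2]*1000).astype(np.float32)))
E
```

```text
time_s: 15.95
position: [0.5913, -0.1787, 0.2346]
tool_rot: [[0.395, 0.919, -0.002], [0.919, -0.395, 0.001], [0.0, -0.003, -1.0]]
ft_force: [-0.0, -0.7, -0.5]
grip_width: 0.0701
time_s: 16.65
position: [0.5914, -0.1787, 0.2353]
tool_rot: [[0.826, 0.563, -0.001], [0.563, -0.826, 0.001], [-0.001, -0.001, -1.0]]
ft_force: [-0.1, 0.1, 0.2]
grip_width: 0.0698
t 16.65 pos [ 0.5914 -0.1787  0.2353] yaw 34.29 tilt z [-0.001  0.001 -1.   ] F [-0.1  0.1  0.2] M [ 0.01 -0.07  0.  ] grip 0.0698 q [-27.8  28.7  62.2   0.   89.2  27.9]
shift units [ 0.009  0.008 -0.094] turn units [-0.01   0.005  0.023]
1130 ((591.7024536132812, -178.0352325439453), (45.11176681518555, 13.715721130371094), 33.81690216064453) 0.13410149443699546 0.1370002026034467
head ((590.8314208984375, -178.48196411132812), (100.53102111816406, 100.17227172851562), 4.157833099365234)
```

View pics/wrist7.png

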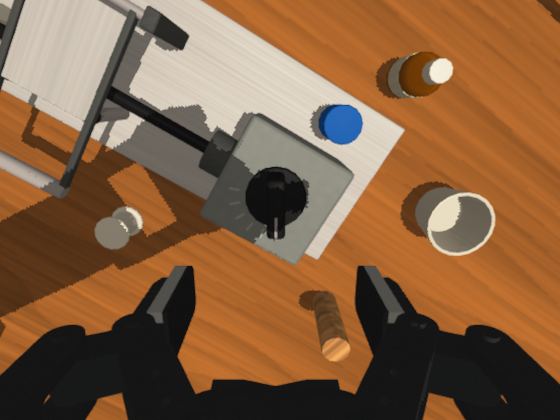

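The wrist view shows the knob bar upright at about (275,218), midway between the jaws. The measured axis is (0.5917, -0.178) with bar yaw 33.8°, which agrees with the earlier estimate. Descending and gripping.

```bash
python3 -m pendant '[60,0,0,0.2,0,0,0.03, 55,0,0,0.4,0,0,0, 50,0,0,0.5,0,0,0, 45,0,0,0.5,0,0,0, 42,0,0,0.5,0,0,0, 40,0,0,0.3,0,0,0, 38,0,0,0.15,0,0,0, 36,0,0,0.08,0,0,0, 32,0,0,0,0,0,0, 28,0,0,0,0,0,0]' 70
python3 d.py .5915 -.1783 .103 34.0
```

```text
time_s: 17.7
position: [0.592, -0.1789, 0.1055]
tool_rot: [[0.829, 0.559, 0.001], [0.559, -0.829, -0.001], [0.001, 0.001, -1.0]]
ft_force: [0.1, -0.2, 0.7]
grip_width: 0.0278
t 17.7 pos [ 0.592  -0.1789  0.1055] yaw 33.97 tilt z [ 0.001 -0.001 -1.   ] F [ 0.1 -0.2  0.7] M [-0.05  0.   -0.02] grip 0.0278 q [-27.8  34.8  73.6   0.   71.5  28.3]
shift units [-0.001 -0.016  0.049] turn units [ 0.009 -0.005 -0.003]
```

```bash
python3 -m pendant '[24,0,-0.01,0.04,0,0,0, 20,0,0,0,0,0,0, 17,0,0,0,0,0,0, 14,0,0,0,0,0,0, 10,0,0,0,0,0,0, 6,0,0,0,0,0,0, 2,0,0,0,0,0,0, 0,0,0,0,0,0,0]' 70
python3 d.py .5915 -.1783 .103 34.0
```

```text
time_s: 18.5
position: [0.5917, -0.1788, 0.1031]
tool_rot: [[0.829, 0.559, 0.001], [0.559, -0.829, -0.001], [0.0, 0.001, -1.0]]
ft_force: [2.3, -3.1, 3.1]
grip_width: 0.0129
t 18.5 pos [ 0.5917 -0.1788  0.1031] yaw 33.96 tilt z [ 0.001 -0.001 -1.   ] F [ 2.3 -3.1  3.1] M [-0.53 -0.21  0.08] grip 0.0129 q [-27.8  34.9  73.8  -0.   71.2  28.3]
shift units [ 0.002 -0.01   0.003] turn units [ 0.01  -0.003 -0.005]
```

```bash
python3 -m pendant '[0,0,0,0,0,0,0.2, 0,0,0,0,0,0,0.4, 0,0,0,0,0,0,0.5, 0,0,0,0,0,0,0.5, 0,0,0,0,0,0,0.5, 0,0,0,0,0,0,0.5, 0,0,0,0,0,0,0.5, 0,0,0,0,0,0,0.5, 0,0,0,0,0,0,0.5]' 70
python3 d.py .5915 -.1783 .103 -25.9
```

```text
time_s: 19.4
position: [0.5918, -0.1792, 0.1032]
tool_rot: [[1.0, 0.016, 0.002], [0.016, -1.0, -0.002], [0.002, 0.002, -1.0]]
ft_force: [2.7, -5.7, 3.7]
grip_width: 0.0134
t 19.4 pos [ 0.5918 -0.1792  0.1032] yaw 0.91 tilt z [ 0.002 -0.002 -1.   ] F [ 2.7 -5.7  3.7] M [-1.01 -0.36  0.1 ] grip 0.0134 q [-27.8  34.9  73.8  -0.   71.2  61.3]
shift units [-0.007 -0.018  0.003] turn units [ 0.01  -0.014  3.352]
```

```bash
python3 -m pendant '[0,0,0,0,0,0,0.5, 0,0,0,0,0,0,0.5, 0,0,0,0,0,0,0.5, 0,0,0,0,0,0,0.5, 0,0,0,0,0,0,0.5, 0,0,0,0,0,0,0.4, 0,0,0,0,0,0,0.25, 0,0,0,0,0,0,0.1, 0,0,0,0,0,0,0]' 70
python3 d.py .5915 -.1783 .103 -25.9
python3 gm.py 8; python3 - <<'E'
from rig import *
from h import *
d=get_image("wrist");cv2.imwrite("pics/wrist8.png",d["frame"][:,:,::-1])
f,W,R,t,K=prep(d)
z=W[...,2]
E
```

```text
time_s: 20.3
position: [0.5918, -0.1795, 0.1032]
tool_rot: [[0.907, -0.422, 0.001], [-0.422, -0.907, -0.002], [0.002, 0.001, -1.0]]
ft_force: [2.2, -7.1, 4.1]
grip_width: 0.013
t 20.3 pos [ 0.5918 -0.1795  0.1032] yaw -24.96 tilt z [ 0.001 -0.002 -1.   ] F [ 2.2 -7.1  4.1] M [-1.19 -0.3   0.16] grip 0.013 q [-27.8  34.9  73.8  -0.1  71.2  87.2]
shift units [-0.015 -0.02   0.003] turn units [ 0.01  -0.016  0.118]
scene panel 638 med z 0.0849 slope rad -0.01
handle 142 [-0.0667  0.0897  0.0879] [-0.077  0.05   0.078] [-0.061  0.132  0.094]
side panel 324 med z 0.0867 slope rad -0.023
handle 188 [-0.0722  0.0807  0.09  ] [-0.079  0.047  0.077] [-0.06   0.133  0.095]
```

View pics/wrist8.png

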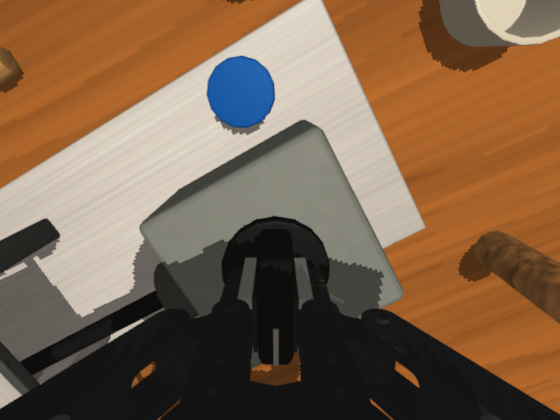

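View pics/side_8.png

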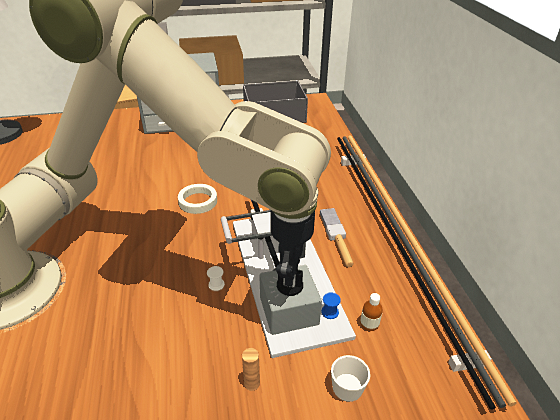

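```bash
python3 -m pendant '[0,0,0,0,0,0,0.06, 0,0,0,0,0,0,0.06, 0,0,0,0,0,0,0, 0,0,0,0,0,0,0]' 70
python3 d.py .5915 -.1783 .103 -25.9
python3 - <<'E'
from rig import *
from h import *
d=get_image("wrist");f,W,R,t,K=prep(d);z=W[...,2];C=-R.T@t
cv2.imwrite("pics/wrist9.png",cv2.resize(f[200:400,200:360,::-1],None,fx=3,fy=3))
g=f.min(2)
v,u=np.where((g>70)&(z>.125)&(z<.145)&(np.arange(560)[None]>268)&(np.arange(560)[None]<284)&(np.arange(420)[:,None]>315))
print(len(v),v.min(),v.max())
ry=np.c_[u,v,np.ones(len(u))]@np.linalg.inv(K).T@R;P=C+ry*((.134-C[2])/ry[:,2:])
uu=np.linalg.svd(P[:,:2]-P[:,:2].mean(0))[2][0];print("line yaw",np.degrees(np.arctan(uu[1]/uu[0])),"centre",P.mean(0))
m=(np.hypot(W[...,0]-.592,W[...,1]+.179)<.026)&(z>.129)&(z<.14);p=W[m]
print("bar",len(p),cv2.minAreaRect((p[:,:2]*1000).astype(np.float32)))
m=(np.hypot(W[...,0]-.592,W[...,1]+.179)<.09)&(abs(z-.09)<.003)
c=max(cv2.findContours(m.astype(np.uint8),cv2.RETR_EXTERNAL,cv2.CHAIN_APPROX_NONE)[0],key=len)
lines=cv2.HoughLinesP(cv2.drawContours(np.zeros(g.shape,np.uint8),[c],-1,255,1),1,np.pi/720,25,minLineLength=40,maxLineGap=5)
for l in lines[:,0]:
    q=np.array([[l[0],l[1],1],[l[2],l[3],1.]])@np.linalg.inv(K).T@R;Q=C+q*((.09-C[2])/q[:,2:]);e=Q[1]-Q[0];print(l,"edge yaw",np.degrees(np.arctan2(e[1],e[0])).round(2),"len",np.linalg.norm(e).round(3))
E
```

```text
time_s: 20.85
position: [0.5918, -0.1796, 0.1032]
tool_rot: [[0.9, -0.437, 0.001], [-0.437, -0.9, -0.002], [0.002, 0.001, -1.0]]
ft_force: [1.8, -7.3, 2.7]
grip_width: 0.0132
t 20.85 pos [ 0.5918 -0.1796  0.1032] yaw -25.89 tilt z [ 0.001 -0.002 -1.   ] F [ 1.8 -7.3  2.7] M [-1.14 -0.25  0.12] grip 0.0132 q [-27.8  34.9  73.8  -0.1  71.2  88.1]
shift units [-0.016 -0.02   0.003] turn units [ 0.01  -0.016  0.001]
140 330 364
line yaw -25.98188635041464 centre [ 0.57935666 -0.17250641  0.134     ]
bar 4827 ((591.8583374023438, -178.39541625976562), (40.187644958496094, 39.215057373046875), 17.687646865844727)
[141 225 260 156] edge yaw -86.14 len 0.066
[318 129 403 290] edge yaw -176.01 len 0.092
[139 233 200 316] edge yaw -176.2 len 0.053
[229 173 305 129] edge yaw -86.2 len 0.039
```

View pics/wrist9.png

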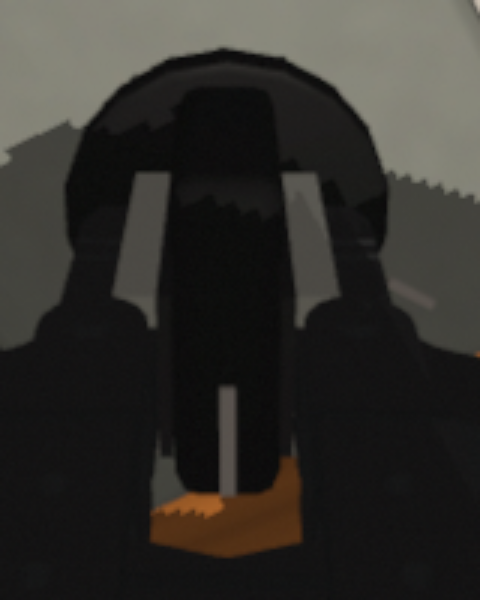

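Close-up: the bar sits straight between the pads. The pale line gives a bar yaw of -26.0° against a head yaw of +3.9°, so the bar is 29.9° clockwise of the stand's x, which is the third stop. Last look at the guard and bystanders, then hand in.

```bash
python3 gm.py 10; python3 -c "
import cv2,numpy as np
a=cv2.imread('pics/scene0.png');b=cv2.imread('pics/scene_10.png')
cv2.imwrite('pics/cmp.png',np.hstack([a[120:340,100:460],b[120:340,100:460]]))"
```

```text
scene panel 638 med z 0.085 slope rad -0.008
handle 144 [-0.0671  0.0899  0.0872] [-0.076  0.049  0.076] [-0.06   0.131  0.095]
side panel 324 med z 0.0869 slope rad -0.033
handle 190 [-0.0722  0.0833  0.0901] [-0.079  0.048  0.079] [-0.06   0.132  0.095]
```

View pics/cmp.png

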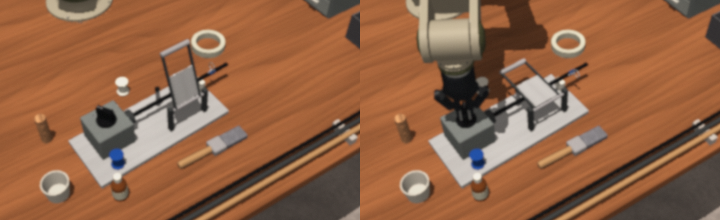

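The before and after crops show the guard level (right crop, around (535,88)) and the tape, brush, blue spool, bottle, cup and cork unmoved. The arm hides the white spool here, but the side view shows it standing at (215,278), where it began.

```bash
python3 -c "
from rig import *
print(close_job())"
```

```text
the job is handed in; nothing more can be done
None
```

I lowered the guard onto its stops and turned the knob to the third stop. I handed the job in at about 21 s with the gripper still holding the knob there. The hand-in gives no verdict, so these are my own last checks.

- **Guard:** I carried the gripped handle down at walking-slow speed until the stops pushed back (Fz rose to about 18 N). I then eased off, opened the jaws and lifted clear. The panel slope read about 0 (-0.002 and -0.001 rad) straight after release, and the handle stayed at the same height to the end.
- **Knob:** The wrist image put the bar 29.9° clockwise of the stand's x, so it has turned about 60°, which is the third stop. I approached it slowly from below with no overrun towards the fourth, and the grip is set to 70 N.
- **Other things:** The tape, brush, blue spool, bottle, cup and cork look unmoved in the before and after scene pictures. The arm hid the white spool there, but the side view shows it standing where it began.

**Checks that disagreed or were unclear:**
- The last side-view panel slope read -0.033 rad, against -0.008 in the scene view. The arm was hiding part of the panel, so I trusted the unchanged handle height instead.
- Early in the lowering my arc was slightly too tight and pulled on the handle with about 18 N. I widened it and the force dropped.
- The pads gripped the handle about 5 mm off its axis by the end, which did no harm.

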